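Gauge the 13 mm spacer plate by pinching and clamp it

TASK

Three spacer plates that look alike, 9, 13 and 17 mm thick, stand on edge in the dark grey tray: find the 13 mm one by pinching them and stand it upright and released on the bed of the open slide clamp, in the middle of the jaws' width. Then slide the blue jaw up so that the plate is held snugly against the orange spring pad, the pad giving about a millimetre and never forced, and let go. Leave the other two plates standing at their places in the tray and disturb nothing else.

Things in the scene. Friction and masses are not known exactly. Their poses are not given: they have to be found in the camera images.
- plate_a_mid (a point): centre (30 mm above its lower edge) of one of the three loose aluminium spacer plates standing on edge in the tray, order shuffled; 50 mm long (x), 60 mm tall (z up), thickness along y: 9, 13 or 17 mm, not told which; 60 to 160 g; two dark dots low on each face
- plate_b_mid (a point): centre (30 mm above its lower edge) of one of the three loose aluminium spacer plates standing on edge in the tray, order shuffled; 50 mm long (x), 60 mm tall (z up), thickness along y: 9, 13 or 17 mm, not told which; 60 to 160 g; two dark dots low on each face
- plate_c_mid (a point): centre (30 mm above its lower edge) of one of the three loose aluminium spacer plates standing on edge in the tray, order shuffled; 50 mm long (x), 60 mm tall (z up), thickness along y: 9, 13 or 17 mm, not told which; 60 to 160 g; two dark dots low on each face
- tray: dark grey fixed tray, 100 (x) by 260 (y) mm, walls 14 mm high, floor 4 mm above the table; the plates stand on its floor about 78 mm apart along its y, their thickness roughly along its y. Origin under its centre, z up
- clamp: fixed grey slide clamp, 90 (x) by 215 (y) mm; origin under its centre, z up, +y is the way the jaw closes. Its flat bed is 15 mm above the table; the plate stands on it between the blue jaw (-y) and the orange pad (+y), thickness along the clamp's y
- clamp_bed (a point): point on the bed at clamp x = 0, y = 10 mm, axes as the clamp's: room to stand the plate with the jaw open. The orange pad, 50 mm wide, top 36 mm above the table, faces it at clamp y = 37 to 47 mm (its stop is set anew each time, not told: feel for it). The pad yields along y by 5 N per mm, 6 mm at most; a press of 2 to 16 N (0.4 to 3.2 mm) is right, more is forcing
- jaw_face (a point): centre of the face of the blue sliding jaw, 56 mm wide, top 37 mm above the table. The jaw slides along the clamp's +y by 62 mm at most, takes about 7 N to move and stays where it is left (fully open the face is at clamp y = -20 mm, x = 0; it starts open within 8 mm). Same axes as the clamp
- jaw_tab (a point): top centre of the black upright tab on the jaw, to push or pinch it by: 30 (x) by 16 (y) mm, from 37 to 72 mm above the table, its centre 40 mm behind (-y) the jaw face. Same axes as the clamp
- motor: bystander, leave alone: loose square motor, 42 mm wide, 62 mm tall with its upright shaft; origin under its centre
- pulley: bystander, leave alone: loose aluminium belt pulley, 38 mm across, 22 mm tall; origin under its centre
- bearing: bystander, leave alone: loose steel bearing ring, 32 mm across, 10 mm tall; origin under its centre
- profile: bystander, leave alone: loose offcut of aluminium profile, 100 mm long (x), 20 by 20 mm; origin under its centre
- screwdriver: bystander, leave alone: loose screwdriver lying along its x
- terminals: bystander, leave alone: loose black terminal strip, 130 (x) by 28 (y) by 15 mm; origin under its centre
Not all that is in view belongs to the job. What is shaped like the part that bears plate_a_mid but purple or yellow is not meant.

How it is judged:
By the outcome, as a careful person would: the job done as asked, in the order asked, and still so for the second after the job is handed in, with the robot touching nothing.
It also fails if it takes over 64 s, if anything falls off the work surface, if the arm or the gripper's body presses on something with over 40 N, if the wrist force passes 120 N, or if a joint passes its speed limit or range.

ROBOT

A 6-joint arm with a two-finger parallel gripper is mounted at the origin on the work surface. World frame = base frame: x ahead of the robot, y to its left, z up, the work surface at z = 0. Lengths are in m, angles in degrees, forces in N, time in s.
With the tool pointing down it reaches from about 0.375 to 0.9 m from the base axis. Payload 3.1 kg.
Tool frame: the origin (TCP) lies at the centre of the arm's flange, where the gripper is bolted on; the fingertips stand 182 mm ahead of it and the grasp point (between the pads) lies 164 mm ahead of it; x points along the fingers, z is the direction in which the jaws open and shut, and the axes are right-handed (so a half turn about x gives the same grasp; the last joint's range is limited). The gripper opens to 87 mm and grips with 3 to 60 N. Pads are 19 mm wide; open, the fingers measure 117 mm over their backs; the gripper's body (75 mm by 190 mm) begins 51 mm behind the grasp point.
Start: joints at [62.653, 30.224, 82.088, -0, 67.689, -10.227], TCP at [0.184, 0.597, 0.405] pointing down, gripper open.
Joint ranges: [-176.69, 176.69], [-43.24, 126.21], [12.49, 139.97], [-82, 262], [0, 151.66], [-163.58, 163.58]. Speed limits (degrees/s): [159.86, 159.86, 180, 180, 180, 180].

INTERFACE

Orientations are given as a 3x3 rotation matrix whose columns are the frame's x, y, z axes.
In Python, from rig import bot gives the robot as it stands.
- The arm moves only by the shell command python3 -m crank 'ROWS' [OPENING]. ROWS is JSON, a list of rows, each an object with "offset": the shift along the tool's x, y, z in m, a list of three; "spin": the turn about the tool's x in rad. A call has 1 to 12 rows; each row shifts and turns the commanded pose from where the row before left it, along the tool's axes as they then stand; what a row does not reach is not made up. A row lasts 1/10 s, in which the tool goes at most 50 mm and 8.59 degrees, less where a joint would pass 70% of its speed; a pose out of reach is approached as far as the arm can. A call is refused whole if a number of a shift passes 0.05 or a number of a turn 0.15, either way. A call with a gripper value outside its range is refused whole. OPENING is the finger opening in m, from 0 to 0.087, set as the call begins (- or left out, the last holds). The fingers move at their own pace and stop on an object; the grip force is fixed at half the most. Time passes only in rows, so rows that do not move let the fingers close. It gives the time, the measured TCP pose, the force and the opening at its end, in the units of the state.
- bot.read_state(): the state, without advancing time (a new reading comes with each control period).
- bot.capture(name): name is "side" or "top"; returns a dict with "pixels" (480x640x3 uint8, blue, green, red), "depth" (480x640 float32, m along the optical axis (not along the pixel's ray), 0 where there is no reading), "K" (3x3 intrinsics, pixels), "world_to_cam" (4x4, takes a point from world to camera coordinates). Camera axes: x right, y up, looking along -z (the intrinsics and any distortion apply to the point x, -y, -z); pixel columns grow to the right and rows downward; lengths in m; the calibration is good to about 2 mm. A picture is of the moment at which its call begins.
- bot.hand_in(): hands the job in, once; it reports no verdict.
Trained networks look in a picture, given as the dict that the camera call returned (one of the last four; its "shot" number tells which), for a name from the list of things; names that differ only in an ending like _2 or _b are one class to them, and where a whole thing is asked for, a point or a joint stands for the part that bears it (a point fixed in the world has none). Each returns a list of dicts, best first, with "p" (0 to 1); they miss things now and then, are a little off and sometimes report something else, mostly with a low value. They report only what shows in the picture. A call takes as long as a camera call. They do not tell look-alikes from the thing itself.
- bot.regions_of(label, picture): "region" (480x640 bool, what is visible of it) and "extent" ([centre column, centre row, width, height] in pixels, round what is visible of it).
The state is a dict: "time_s": time; "joint_positions": joint angles; "qvel": joint speeds; "tau": joint torques, N m; "position": TCP position; "tcp_rot": TCP orientation; "force": force on the tool from outside, world axes, zero at the start; "moment": the same for the moment, N m; "opening": opening from 0.0 (shut) to 1.0 (fully open).
Only numpy, scipy, OpenCV 4.12 (cv2) and the standard library are available. Lean on these libraries where they do the work, as an engineer would, in place of code of your own. Each camera call takes 0.05 s, during which the arm holds its last target.

## Working session

There is one attempt and no reset: what is moved stays moved. The work goes in short steps, Python scripts to look and compute and a shell command to move; the robot and the scene stay as the last step left them, time stands still between calls to the robot, and variables do not carry over. Pictures are saved under pics/ and viewed, and the job is handed in when it is done.

```bash
ls; mkdir -p pics
python3 - <<'E'
from rig import bot
import cv2,numpy as np,pickle
s=bot.read_state();print(s)
for n in("top","side"):
    p=bot.capture(n);cv2.imwrite(f"pics/{n}0.png",p["pixels"]);pickle.dump(p,open(f"{n}0.pkl","wb"))
    print(n,p["K"],p["world_to_cam"],p["shot"])
    for l in["plate_a_mid","tray","clamp","jaw_face","jaw_tab"]:
        for r in bot.regions_of(l,p):
            print(l,round(r["p"],2),np.round(r["extent"]))
E
```

```text
pics
{'time_s': 0.0, 'joint_positions': array([ 6.26538684e+01,  3.02780063e+01,  8.21574441e+01, -1.20111600e-03,
        6.76887351e+01, -1.02267843e+01]), 'qvel': array([-0.00052175, -0.06002489, -0.00646695,  0.00467465,  0.01440224,
       -0.01141895]), 'tau': array([ 1.29413103e-03, -4.40036201e+01, -1.76591223e+01,  6.33790484e-02,
        5.81736490e-02, -1.62359333e-04]), 'position': array([0.18378146, 0.5970005 , 0.40377563]), 'tcp_rot': array([[-9.78420872e-04, -9.55695841e-01,  2.94354383e-01],
       [-1.93413582e-03,  2.94355782e-01,  9.55693954e-01],
       [-9.99997651e-01,  3.65749556e-04, -2.13644940e-03]]), 'force': array([ 0.44593217, -0.15260994, -0.04703894]), 'moment': array([ 0.00650219, -0.00074066, -0.0858757 ]), 'opening': 0.9992674974503359}
top [[446.2964484    0.         322.96855795]
 [  0.         446.2964484  239.73765247]
 [  0.           0.           1.        ]] [[ 0.01912101 -0.99981571 -0.00171153 -0.11621461]
 [ 0.99553122  0.01888068  0.09252623 -0.51096732]
 [-0.09247686 -0.00347307  0.99570878 -0.99987962]
 [ 0.          0.          0.      
[... 191 characters left out ...]
9.  25.  26.]
jaw_tab 0.97 [210. 240.  25.  28.]
side [[622.71531654   0.         326.06063597]
 [  0.         622.71531654 249.93698826]
 [  0.           0.           1.        ]] [[-0.99928079 -0.03779942  0.00301781  0.496304  ]
 [ 0.02688348 -0.65007428  0.75939497 -0.12454646]
 [-0.02674288  0.75892993  0.65062292 -1.17854552]
 [ 0.          0.          0.          1.        ]] 2
plate_a_mid 0.96 [273. 217.  24.  32.]
plate_a_mid 0.85 [344. 213.  24.  27.]
tray 0.85 [349. 227.  75.  81.]
clamp 0.95 [324. 397.  79. 125.]
clamp 0.69 [385. 336.  17.  19.]
clamp 0.41 [239. 256.  25.  31.]
clamp 0.22 [186. 399. 112.  26.]
jaw_face 0.56 [318. 356.  40.  46.]
jaw_tab 0.69 [320. 358.  38.  49.]
```

View pics/top0.png

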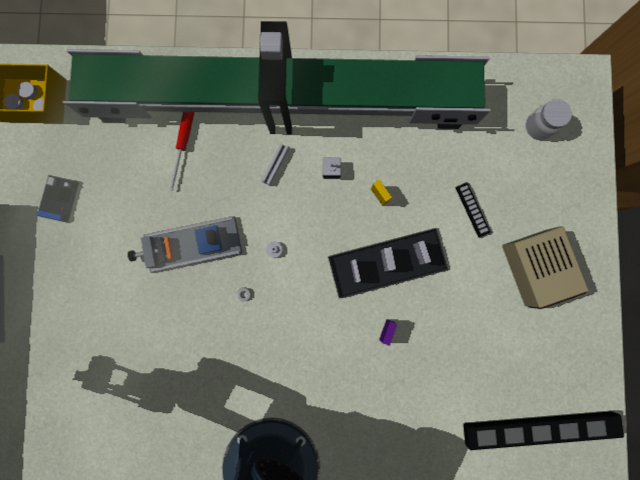

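View pics/side0.png

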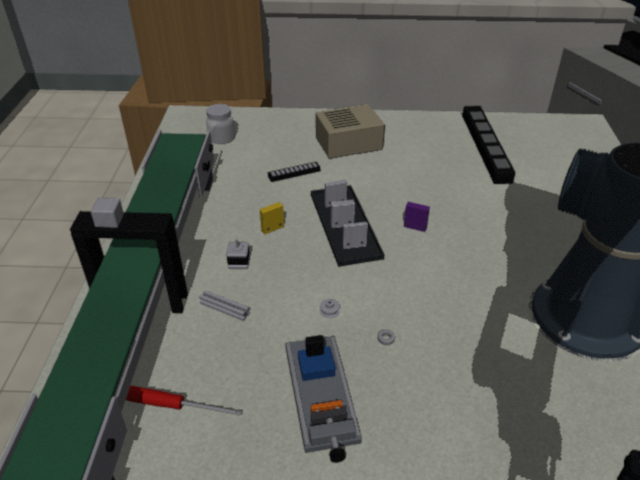

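The top view shows the tray, with three grey plates at about (357,270), (389,258) and (424,248). The clamp is at (190,245), with its orange pad at (167,247) and blue jaw with black tab at (210,240). The purple (389,332) and yellow (380,191) plates are decoys. Next I'll measure with the depth.

```bash
cat > h.py <<'E'
import numpy as np,cv2,pickle
def cloud(p):
    d=p["depth"];K=p["K"];v,u=np.mgrid[0:480,0:640]
    x=(u-K[0,2])/K[0,0]*d;y=(v-K[1,2])/K[1,1]*d
    c=np.stack([x,-y,-d,np.ones_like(d)],-1)
    w=c@np.linalg.inv(p["world_to_cam"]).T
    w=w[...,:3];w[d==0]=np.nan
    return w
def proj(p,X):
    c=p["world_to_cam"]@np.append(X,1);K=p["K"]
    return K[0,2]+K[0,0]*c[0]/-c[2],K[1,2]+K[1,1]*(-c[1])/-c[2]
E
python3 - <<'E'
from h import *
for n in("top","side"):
    p=pickle.load(open(f"{n}0.pkl","rb"));w=cloud(p);px=p["pixels"].astype(int)
    print(n)
    hsv=cv2.cvtColor(p["pixels"],cv2.COLOR_BGR2HSV)
    z=w[...,2]
    boxes={"top":dict(tray=(325,225,452,300),clamp=(125,210,250,278)),"side":dict(tray=(305,175,390,268),clamp=(280,325,365,465))}[n]
    for k,(a,b,c,d) in boxes.items():
        W=w[b:d,a:c].reshape(-1,3);H=hsv[b:d,a:c].reshape(-1,3)
        print(k,"table z",np.nanmedian(z[150:160,330:340]))
        if k=="tray":
            m=W[:,2]>0.052
            q=W[m]
            dark=(H[:,2]<60)&(W[:,2]>0.009)&(W[:,2]<0.025)
            if n=="top":
                r=cv2.minAreaRect(W[(H[:,2]<70)&(W[:,2]<.03)][:,:2].astype(np.float32)*1000);print("trayrect",r)
            lab=np.zeros((d-b,c-a),np.uint8);lab[m.reshape(d-b,c-a)]=1
            nn,L,st,_=cv2.connectedComponentsWithStats(lab)
            for i in range(1,nn):
                if st[i,4]<8: continue
                Q=W[(L==i).ravel()];print(st[i],"mean",Q.mean(0).round(4),"z",np.percentile(Q[:,2],[5,50,95]).round(4),cv2.minAreaRect(Q[:,:2].astype(np.float32)*1000))
        else:
            blue=(H[:,0]>95)&(H[:,0]<130)&(H[:,1]>120);org=(H[:,0]>3)&(H[:,0]<20)&(H[:,1]>150)
            for nm,m in(("blue",blue),("org",org),("hi",W[:,2]>.045),("all",(W[:,2]>.008)&(W[:,2]<.035))):
                Q=W[m];Q=Q[~np.isnan(Q[:,0])]
                if len(Q): print(nm,len(Q),Q.mean(0).round(4),"z",np.percentile(Q[:,2],[5,50,95]).round(4),cv2.minAreaRect(Q[:,:2].astype(np.float32)*1000))
    if n=="top":
        cv2.imwrite("pics/t0c.png",cv2.resize(p["pixels"][215:305,320:455],None,fx=5,fy=5,interpolation=0))
        cv2.imwrite("pics/t0k.png",cv2.resize(p["pixels"][205:285,120:255],None,fx=5,fy=5,interpolation=0))
E
```

```text
top
tray table z 0.0010454766487322242
trayrect ((463.6844177246094, -259.31097412109375), (101.24348449707031, 264.82147216796875), 15.79828929901123)
[ 92  15  14  24 164] mean [ 0.4877 -0.3273  0.0633] z [0.0549 0.0644 0.0677] ((487.983154296875, -328.1940612792969), (49.4505500793457, 13.759387016296387), 19.11304473876953)
[ 58  22  12  24 196] mean [ 0.4712 -0.2513  0.0637] z [0.0588 0.0641 0.0667] ((471.3058166503906, -251.9835968017578), (49.733150482177734, 17.64322280883789), 11.54312801361084)
[ 26  34   9  23 102] mean [ 0.444  -0.1784  0.0637] z [0.0602 0.0641 0.0667] ((444.0117492675781, -178.86044311523438), (49.634979248046875, 9.420848846435547), 12.859142303466797)
clamp table z 0.0010454766487322242
blue 194 [0.4952 0.1537 0.0373] z [0.034  0.0375 0.0405] ((507.5667724609375, 155.16842651367188), (52.731876373291016, 46.78201675415039), 12.236576080322266)
org 76 [0.4884 0.2457 0.0364] z [0.0336 0.0364 0.0396] ((487.71014404296875, 245.94830322265625), (49.33855056762695, 7.726329803466797), 14.761395454406738)
hi 144 [0.5113 0.1404 0.0677] z [0.0488 0.0711 0.075 ]
[... 797 characters left out ...]
 15.362579345703125), 12.023894309997559)
clamp table z 0.01487092967854653
blue 911 [0.5066 0.1651 0.0354] z [0.0221 0.0374 0.0407] ((489.7977294921875, 231.9244842529297), (55.27558135986328, 206.43997192382812), 13.363778114318848)
org 224 [0.4876 0.2467 0.0349] z [0.0279 0.0361 0.0389] ((486.466796875, 248.27169799804688), (48.309818267822266, 18.01537322998047), 16.972322463989258)
hi 324 [0.51   0.1455 0.0643] z [0.0476 0.0671 0.0744] ((510.1849060058594, 142.7310333251953), (30.273303985595703, 20.653501510620117), 17.648662567138672)
all 4124 [0.4961 0.217  0.0192] z [0.0132 0.0171 0.033 ] ((494.053466796875, 211.96591186523438), (90.7330551147461, 251.3466796875), 13.11771297454834)
```

View pics/t0c.png

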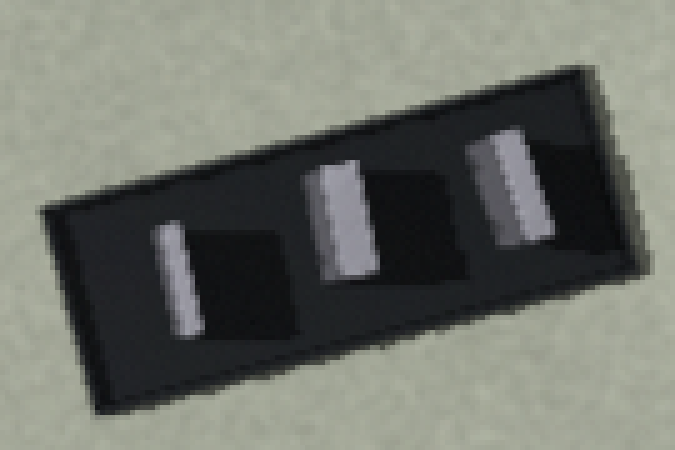

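View pics/t0k.png

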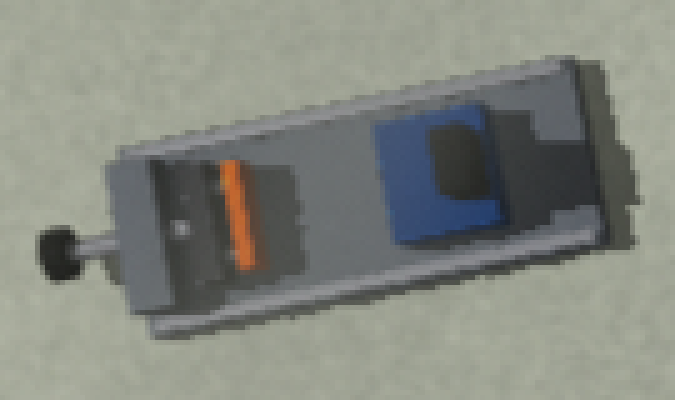

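```bash
cat >> h.py <<'E'
def pca(Q):
    c=(Q.max(0)+Q.min(0))/2
    m=Q.mean(0);e,v=np.linalg.eigh(np.cov((Q-m).T));a=v[:,1];a=a if a[0]>0 else -a
    n=np.array([-a[1],a[0]]);s=(Q-m)@a;t=(Q-m)@n
    ctr=m+a*(np.percentile(s,98)+np.percentile(s,2))/2+n*(np.percentile(t,97)+np.percentile(t,3))/2
    return ctr.round(4),np.degrees(np.arctan2(a[1],a[0])).round(1),(np.ptp(s)).round(4),np.ptp(t).round(4)
def togo(s,x,y,z=None,yaw=None):
    R=s["tcp_rot"];p=s["position"]
    d=np.array([x,y,p[2] if z is None else z])-p
    yw=np.degrees(np.arctan2(R[1,2],R[0,2]))
    print("offset total tool xyz mm",(R.T@d*1000).round(1),"yaw",yw.round(2),"spin rad",None if yaw is None else np.radians(yw-yaw).round(4))
def rep(s):
    print("t",round(s["time_s"],2),"pos",s["position"].round(4),"yaw",np.degrees(np.arctan2(s["tcp_rot"][1,2],s["tcp_rot"][0,2])).round(2),"F",s["force"].round(2),"open mm",round(s["opening"]*87,2))
E
python3 - <<'E'
from h import *
p=pickle.load(open("top0.pkl","rb"));w=cloud(p)
hsv=cv2.cvtColor(p["pixels"],cv2.COLOR_BGR2HSV);z=w[...,2];u=np.mgrid[0:480,0:640][1];v=np.mgrid[0:480,0:640][0]
def box(a,b,c,d): return (u>=a)&(u<c)&(v>=b)&(v<d)
for a,b,c,d in((325,250,372,300),(372,235,408,285),(408,220,445,275)):
    m=box(a,b,c,d)&(z>.058)&(hsv[...,2]>120);m2=box(a,b,c,d)&(z>.058)
    print("plate",m.sum(),pca(w[m][:,:2]),m2.sum(),pca(w[m2][:,:2]),np.median(hsv[m][:,2]))
m=box(125,210,250,278)
H=hsv
org=m&(H[...,0]>3)&(H[...,0]<20)&(H[...,1]>150)&(z>.033);print("org",pca(w[org][:,:2]))
tab=m&(z>.066);print("tab",pca(w[tab][:,:2]))
bl=m&(H[...,0]>95)&(H[...,0]<130)&(H[...,1]>120)&(z>.032)&(z<.042)|m&(z>.055)
print("blue+tab",pca(w[bl][:,:2]),cv2.minAreaRect(w[bl][:,:2].astype(np.float32)*1000))
body=m&(z>.008)&(u>146)
print("body",cv2.minAreaRect(w[body][:,:2].astype(np.float32)*1000))
ps=pickle.load(open("side0.pkl","rb"));ws=cloud(ps);zs=ws[...,2];Hs=cv2.cvtColor(ps["pixels"],cv2.COLOR_BGR2HSV)
ms=box(280,325,365,465)
o=ms&(Hs[...,0]>3)&(Hs[...,0]<20)&(Hs[...,1]>150)&(zs>.033);print("side org",pca(ws[o][:,:2]))
t=ms&(zs>.068);print("side tab",pca(ws[t][:,:2]))
E
```

```text
plate 84 (array([ 0.4433, -0.179 ]), np.float64(12.9), np.float64(0.0474), np.float64(0.008)) 98 (array([ 0.4439, -0.1786]), np.float64(12.8), np.float64(0.0496), np.float64(0.0094)) 159.0
plate 165 (array([ 0.4714, -0.252 ]), np.float64(11.4), np.float64(0.0485), np.float64(0.0166)) 188 (array([ 0.4715, -0.2518]), np.float64(11.6), np.float64(0.0497), np.float64(0.0177)) 155.0
plate 121 (array([ 0.4876, -0.3284]), np.float64(18.4), np.float64(0.0478), np.float64(0.0131)) 145 (array([ 0.4878, -0.3282]), np.float64(18.9), np.float64(0.0492), np.float64(0.0136)) 154.0
org (array([0.4874, 0.2456]), np.float64(14.1), np.float64(0.0493), np.float64(0.0081))
tab (array([0.5122, 0.1425]), np.float64(10.9), np.float64(0.03), np.float64(0.0165))
blue+tab (array([0.5021, 0.1468]), np.float64(-30.7), np.float64(0.0664), np.float64(0.0477)) ((507.5667724609375, 155.16842651367188), (52.731876373291016, 46.78201675415039), 12.236576080322266)
body ((499.65435791015625, 196.97341918945312), (90.99551391601562, 214.0732421875), 12.971365928649902)
side org (array([0.4875, 0.2456]), np.float64(13.4), np.float64(0.0484), np.float64(0.0172))
side tab (array([0.5106, 0.142 ]), np.float64(16.8), np.float64(0.0298), np.float64(0.0185))
```

```bash
python3 -m crank '[{"offset":[0,0,0],"spin":-0.1246},{"offset":[0,0,0],"spin":-0.1246},{"offset":[0,0,0],"spin":-0.1246},{"offset":[0,0,0],"spin":-0.1246},{"offset":[0,0,0],"spin":-0.1246}]' 0.045
python3 - <<'E'
from rig import bot;from h import *
s=bot.read_state();rep(s);togo(s,.52,.2,.405,108.6);togo(s,.4877,-.3283,.30,108.6)
E
```

```text
time_s: 1.1
position: [0.1839, 0.5973, 0.4048]
tcp_rot: [[0.0, -0.946, -0.323], [0.0, -0.323, 0.946], [-1.0, -0.0, 0.0]]
force: [-0.3, 0.2, 0.4]
opening: 0.627
t 1.1 pos [0.1839 0.5973 0.4048] yaw 108.87 F [-0.32  0.17  0.45] open mm 54.54
offset total tool xyz mm [-2.000e-01 -1.895e+02 -4.846e+02] yaw 108.87 spin rad 0.0047
offset total tool xyz mm [ 104.7   11.9 -974.1] yaw 108.87 spin rad 0.0047
```

```bash
python3 -m crank '[{"offset":[0,-0.0173,-0.044],"spin":0},{"offset":[0,-0.0173,-0.044],"spin":0},{"offset":[0,-0.0173,-0.044],"spin":0},{"offset":[0,-0.0173,-0.044],"spin":0},{"offset":[0,-0.0173,-0.044],"spin":0},{"offset":[0,-0.0173,-0.044],"spin":0},{"offset":[0,-0.0173,-0.044],"spin":0},{"offset":[0,-0.0173,-0.044],"spin":0},{"offset":[0,-0.0173,-0.044],"spin":0},{"offset":[0,-0.0173,-0.044],"spin":0},{"offset":[0,-0.0173,-0.044],"spin":0}]'
python3 - <<'E'
from rig import bot;from h import *
s=bot.read_state();rep(s);togo(s,.4877,-.3283,.31,108.6)
E
```

```text
time_s: 2.2
position: [0.5196, 0.1974, 0.405]
tcp_rot: [[0.001, -0.948, -0.318], [0.0, -0.318, 0.948], [-1.0, -0.001, 0.0]]
force: [0.3, 0.9, 0.4]
opening: 0.517
t 2.2 pos [0.5196 0.1974 0.405 ] yaw 108.56 F [0.33 0.87 0.38] open mm 44.95
offset total tool xyz mm [  94.9  197.6 -488.2] yaw 108.56 spin rad -0.0007
```

```bash
python3 -m crank '[{"offset":[0.0079,0.0165,-0.0407],"spin":0},{"offset":[0.0079,0.0165,-0.0407],"spin":0},{"offset":[0.0079,0.0165,-0.0407],"spin":0},{"offset":[0.0079,0.0165,-0.0407],"spin":0},{"offset":[0.0079,0.0165,-0.0407],"spin":0},{"offset":[0.0079,0.0165,-0.0407],"spin":0},{"offset":[0.0079,0.0165,-0.0407],"spin":0},{"offset":[0.0079,0.0165,-0.0407],"spin":0},{"offset":[0.0079,0.0165,-0.0407],"spin":0},{"offset":[0.0079,0.0165,-0.0407],"spin":0},{"offset":[0.0079,0.0165,-0.0407],"spin":0},{"offset":[0.0079,0.0165,-0.0407],"spin":0}]'; python3 -m crank '[{"offset":[0,0,0],"spin":0},{"offset":[0,0,0],"spin":0}]'
python3 - <<'E'
from rig import bot;from h import *
s=bot.read_state();rep(s);togo(s,.4877,-.3283,.216,108.6)
E
```

```text
time_s: 3.4
position: [0.4861, -0.3289, 0.3098]
tcp_rot: [[0.0, -0.948, -0.318], [-0.0, -0.318, 0.948], [-1.0, -0.0, -0.0]]
force: [1.2, 0.0, 0.4]
opening: 0.515
time_s: 3.6
position: [0.486, -0.3278, 0.3096]
tcp_rot: [[-0.0, -0.949, -0.316], [0.001, -0.316, 0.949], [-1.0, 0.0, 0.001]]
force: [0.3, -0.7, -0.3]
opening: 0.518
t 3.6 pos [ 0.486  -0.3278  0.3096] yaw 108.44 F [ 0.25 -0.68 -0.29] open mm 45.04
offset total tool xyz mm [93.6 -1.5 -1.1] yaw 108.44 spin rad -0.0029
```

```bash
python3 -m crank '[{"offset":[0.02,-0.0008,-0.0005],"spin":0},{"offset":[0.03,-0.0007,-0.0005],"spin":0},{"offset":[0.03,0,0],"spin":0},{"offset":[0.0136,0,0],"spin":0},{"offset":[0,0,0],"spin":0},{"offset":[0,0,0],"spin":0}]'; python3 -m crank '[{"offset":[0,0,0],"spin":0},{"offset":[0,0,0],"spin":0},{"offset":[0,0,0],"spin":0},{"offset":[0,0,0],"spin":0},{"offset":[0,0,0],"spin":0},{"offset":[0,0,0],"spin":0},{"offset":[0,0,0],"spin":0},{"offset":[0,0,0],"spin":0}]' 0;  python3 - <<'E'
from rig import bot;from h import *
s=bot.read_state();rep(s)
p=bot.capture("side");cv2.imwrite("pics/s1.png",cv2.resize(p["pixels"][100:300,250:500],None,fx=3,fy=3));rep(bot.read_state())
E
```

```text
time_s: 4.2
position: [0.4886, -0.3268, 0.2171]
tcp_rot: [[0.0, -0.948, -0.32], [-0.0, -0.32, 0.948], [-1.0, -0.0, -0.001]]
force: [-0.2, -0.5, -0.1]
opening: 0.517
time_s: 5.0
position: [0.4882, -0.3275, 0.2167]
tcp_rot: [[0.0, -0.948, -0.319], [-0.0, -0.319, 0.948], [-1.0, -0.0, -0.001]]
force: [-0.3, 0.5, 3.0]
opening: 0.148
t 5.0 pos [ 0.4882 -0.3275  0.2167] yaw 108.58 F [-0.33  0.54  3.03] open mm 12.88
t 5.05 pos [ 0.4882 -0.3275  0.2167] yaw 108.57 F [ 0.22 -0.66  3.32] open mm 12.66
```

View pics/s1.png

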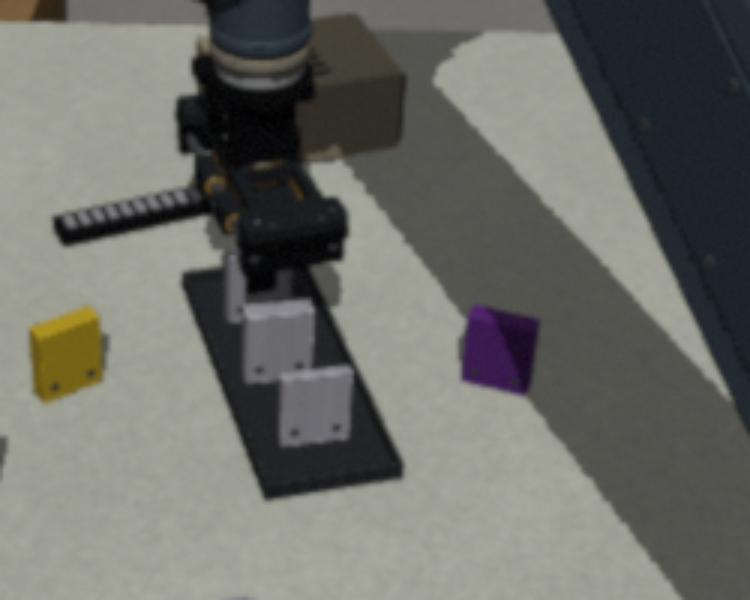

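Pinch opening is about 12.8 mm, so this is the 13 mm plate (the far one in the tray). The side view shows the gripper on it and the other two still standing. Lifting it now.

```bash
python3 -m crank '[{"offset":[-0.006,0,0],"spin":0},{"offset":[-0.012,0,0],"spin":0},{"offset":[-0.022,0,0],"spin":0},{"offset":[-0.025,0,0],"spin":0},{"offset":[-0.025,0,0],"spin":0},{"offset":[-0.015,0,0],"spin":0},{"offset":[0,0,0],"spin":0.05},{"offset":[0,0,0],"spin":0.046},{"offset":[0,0,0],"spin":0}]'
python3 - <<'E'
from rig import bot;from h import *
s=bot.read_state();rep(s);togo(s,.4965,.2106,.32,103)
p=bot.capture("side");cv2.imwrite("pics/s2.png",cv2.resize(p["pixels"][100:300,250:500],None,fx=3,fy=3));
E
```

```text
time_s: 5.95
position: [0.488, -0.3271, 0.3221]
tcp_rot: [[0.0, -0.974, -0.226], [-0.0, -0.226, 0.974], [-1.0, -0.0, -0.0]]
force: [0.1, 0.2, -1.3]
opening: 0.146
t 5.95 pos [ 0.488  -0.3271  0.3221] yaw 103.09 F [ 0.06  0.19 -1.31] open mm 12.74
offset total tool xyz mm [   2.  -130.   521.8] yaw 103.09 spin rad 0.0015
```

View pics/s2.png

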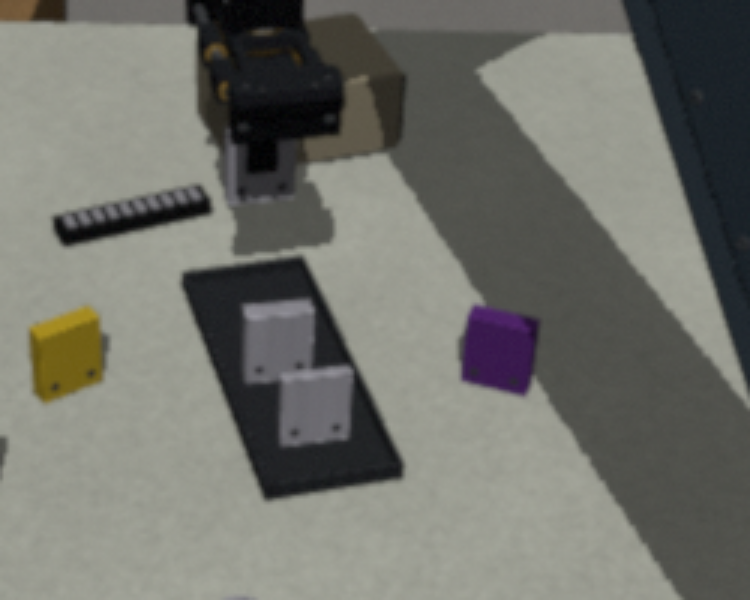

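```bash
python3 -m crank '[{"offset":[0,-0.0037,0.015],"spin":0},{"offset":[0,-0.0075,0.03],"spin":0},{"offset":[0,-0.0112,0.045],"spin":0},{"offset":[0,-0.0112,0.045],"spin":0},{"offset":[0,-0.0112,0.045],"spin":0},{"offset":[0,-0.0112,0.045],"spin":0},{"offset":[0,-0.0112,0.045],"spin":0},{"offset":[0,-0.0112,0.045],"spin":0},{"offset":[0,-0.0112,0.045],"spin":0},{"offset":[0,-0.0112,0.045],"spin":0},{"offset":[0,-0.0112,0.045],"spin":0}]';python3 -m crank '[{"offset":[0,-0.010,0.04],"spin":0},{"offset":[0,-0.0055,0.022],"spin":0},{"offset":[0,-0.0025,0.01],"spin":0},{"offset":[0,0,0],"spin":0},{"offset":[0,0,0],"spin":0},{"offset":[0,0,0],"spin":0}]'
python3 - <<'E'
from rig import bot;from h import *
s=bot.read_state();rep(s);togo(s,.4965,.2106,.2277,103)
p=bot.capture("side");cv2.imwrite("pics/s3.png",cv2.resize(p["pixels"][240:480,200:450],None,fx=3,fy=2.5));
p=bot.capture("top");cv2.imwrite("pics/t3.png",cv2.resize(p["pixels"][150:330,100:340],None,fx=3,fy=3));
E
```

```text
time_s: 7.1
position: [0.4942, 0.1389, 0.3214]
tcp_rot: [[-0.001, -0.974, -0.227], [0.0, -0.227, 0.974], [-1.0, 0.001, 0.0]]
force: [1.2, 0.2, -0.5]
opening: 0.143
time_s: 7.7
position: [0.4966, 0.2093, 0.3213]
tcp_rot: [[-0.001, -0.974, -0.225], [-0.0, -0.225, 0.974], [-1.0, 0.001, -0.0]]
force: [-0.2, 0.0, -1.1]
opening: 0.146
t 7.7 pos [0.4966 0.2093 0.3213] yaw 102.98 F [-0.21  0.04 -1.13] open mm 12.68
offset total tool xyz mm [93.6 -0.2  1.4] yaw 102.98 spin rad -0.0003
```

View pics/s3.png

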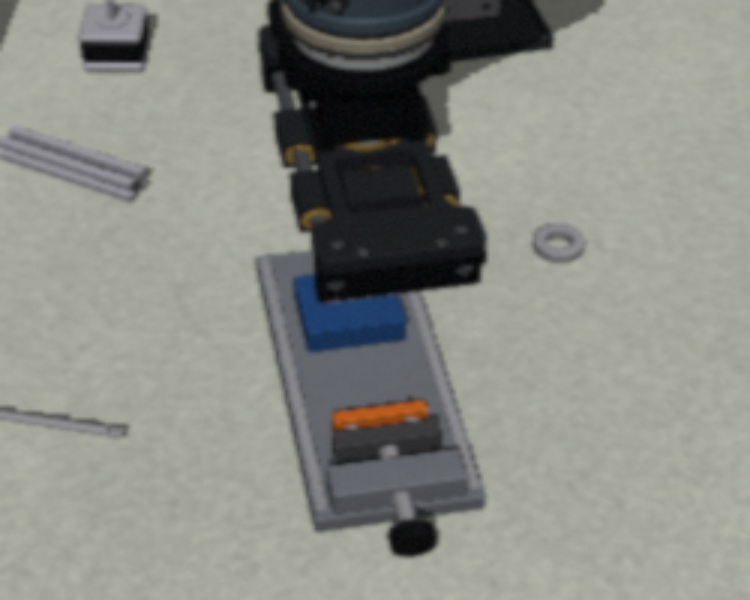

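The side view shows the open gap clear below the gripper, with the jaw near (350,315) and the pad near (380,415) in the crop. Lowering.

```bash
python3 -m crank '[{"offset":[0.015,0,0.0014],"spin":0},{"offset":[0.025,0,0],"spin":0},{"offset":[0.025,0,0],"spin":0},{"offset":[0.015,0,0],"spin":0},{"offset":[0.008,0,0],"spin":0},{"offset":[0,0,0],"spin":0},{"offset":[0,0,0],"spin":0}]';python3 -m crank '[{"offset":[0.002,0,0],"spin":0},{"offset":[0.001,0,0],"spin":0},{"offset":[0,0,0],"spin":0}]';python3 -m crank '[{"offset":[0.001,0,0],"spin":0},{"offset":[0.0005,0,0],"spin":0},{"offset":[0,0,0],"spin":0}]'
```

```text
time_s: 8.5
position: [0.4968, 0.2116, 0.2338]
tcp_rot: [[0.001, -0.974, -0.226], [0.0, -0.226, 0.974], [-1.0, -0.001, -0.0]]
force: [-0.6, -0.3, -1.9]
opening: 0.145
time_s: 8.8
position: [0.4964, 0.2119, 0.2308]
tcp_rot: [[0.001, -0.974, -0.226], [0.0, -0.226, 0.974], [-1.0, -0.001, -0.0]]
force: [-0.4, -0.1, -1.7]
opening: 0.142
time_s: 9.1
position: [0.4963, 0.2119, 0.2288]
tcp_rot: [[-0.0, -0.974, -0.226], [-0.0, -0.226, 0.974], [-1.0, 0.0, -0.0]]
force: [-1.0, -0.1, -0.2]
opening: 0.146
```

```bash
python3 -m crank '[{"offset":[0.0005,0,0],"spin":0},{"offset":[0,0,0],"spin":0}]';python3 -m crank '[{"offset":[0.0005,0,0],"spin":0},{"offset":[0,0,0],"spin":0}]'; python3 -m crank '[{"offset":[0.0003,0,0],"spin":0},{"offset":[0,0,0],"spin":0}]'
```

```text
time_s: 9.3
position: [0.4964, 0.2119, 0.2283]
tcp_rot: [[-0.0, -0.974, -0.226], [-0.0, -0.226, 0.974], [-1.0, 0.0, -0.0]]
force: [-0.2, -0.3, -0.9]
opening: 0.145
time_s: 9.5
position: [0.4963, 0.2119, 0.2278]
tcp_rot: [[-0.0, -0.974, -0.226], [-0.0, -0.226, 0.974], [-1.0, 0.0, -0.0]]
force: [0.4, -0.4, -1.1]
opening: 0.148
time_s: 9.7
position: [0.4964, 0.2119, 0.2277]
tcp_rot: [[0.0, -0.974, -0.226], [-0.0, -0.226, 0.974], [-1.0, 0.0, -0.0]]
force: [-0.2, -0.4, 1.2]
opening: 0.148
```

```bash
python3 -m crank '[{"offset":[0,0,0],"spin":0},{"offset":[0,0,0],"spin":0},{"offset":[0,0,0],"spin":0},{"offset":[0,0,0],"spin":0},{"offset":[0,0,0],"spin":0}]' 0.03;python3 -m crank '[{"offset":[-0.006,0,0],"spin":0},{"offset":[-0.02,0,0],"spin":0},{"offset":[-0.03,0,0],"spin":0},{"offset":[-0.03,0,0],"spin":0},{"offset":[-0.014,0,0],"spin":0},{"offset":[0,0,0],"spin":0}]'
python3 - <<'E'
from rig import bot;from h import *
s=bot.read_state();rep(s)
p=bot.capture("side");cv2.imwrite("pics/s4.png",cv2.resize(p["pixels"][280:480,250:400],None,fx=4,fy=3));pickle.dump(p,open("side4.pkl","wb"))
E
```

```text
time_s: 10.2
position: [0.4964, 0.2119, 0.2276]
tcp_rot: [[0.0, -0.974, -0.226], [0.0, -0.226, 0.974], [-1.0, -0.0, 0.0]]
force: [0.7, -1.0, -1.0]
opening: 0.336
time_s: 10.8
position: [0.497, 0.2121, 0.3302]
tcp_rot: [[0.006, -0.974, -0.226], [0.001, -0.226, 0.974], [-1.0, -0.006, -0.0]]
force: [0.7, -0.6, -0.2]
opening: 0.345
t 10.8 pos [0.497  0.2121 0.3302] yaw 103.08 F [ 0.69 -0.57 -0.18] open mm 30.06
```

View pics/s4.png

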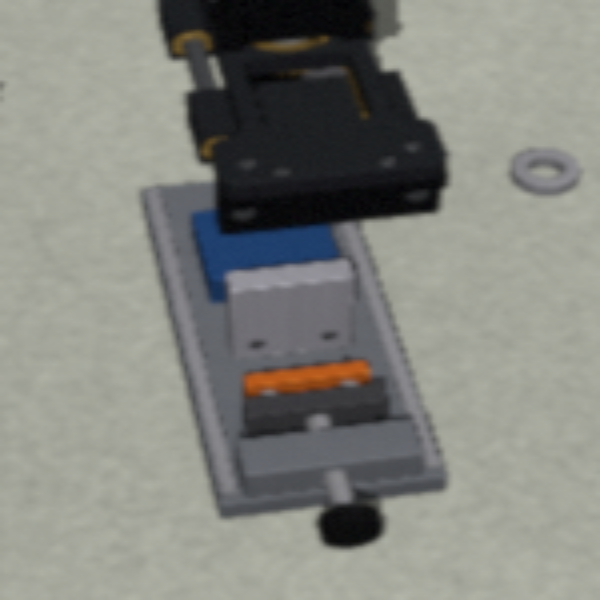

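Run:
```python
from rig import bot;from h import *
p=pickle.load(open("side4.pkl","rb"));w=cloud(p);u=np.mgrid[0:480,0:640][1];v=np.mgrid[0:480,0:640][0]
m=(u>=303)&(u<345)&(v>=365)&(v<400)&(w[...,2]>.042)&(w[...,2]<.08)
Q=w[m];print(m.sum(),Q.mean(0).round(4),pca(Q[:,:2]),cv2.minAreaRect(Q[:,:2].astype(np.float32)*1000),Q[:,2].max())
th=np.radians(13);R=np.array([[np.cos(th),np.sin(th)],[-np.sin(th),np.cos(th)]])
L=(Q[:,:2]-[.4997,.197])@R.T*1000
print("clamp coords x",np.percentile(L[:,0],[1,5,50,95,99]).round(1),"y",np.percentile(L[:,1],[1,50,99]).round(1))
p0=pickle.load(open("side0.pkl","rb"));w=cloud(p0);H=cv2.cvtColor(p0["pixels"],cv2.COLOR_BGR2HSV);z=w[...,2]
b=(u>=280)&(u<365)&(v>=325)&(v<465)
for nm,mm in(("org",b&(H[...,0]>3)&(H[...,0]<20)&(H[...,1]>150)&(z>.03)),("blue",b&(v<385)&(H[...,0]>95)&(H[...,0]<130)&(H[...,1]>120)&(z>.025)),("tab",b&(z>.05))):
    L=(w[mm][:,:2]-[.4997,.197])@R.T*1000
    print(nm,"x",np.percentile(L[:,0],[1,5,50,95,99]).round(1),"y",np.percentile(L[:,1],[1,50,99]).round(1))
s=bot.read_state();togo(s,.512,.1424,.33,103)
```

```text
628 [0.4944 0.2149 0.0643] (array([0.4948, 0.2123]), np.float64(13.1), np.float64(0.0513), np.float64(0.0436)) ((497.33251953125, 198.239013671875), (50.298343658447266, 44.27070617675781), 11.529814720153809) 0.07933179692037573
clamp coords x [-26.1 -24.2  -1.3  21.8  23.1] y [ 8.6 20.2 22.9]
org x [-24.8 -23.2  -1.1  20.7  22.7] y [44.5 51.5 56.2]
blue x [-28.1 -26.2  -0.3  24.5  26. ] y [-64.2 -33.5 -15.4]
tab x [-16.7 -15.2  -1.4  12.4  13. ] y [-65.2 -50.7 -47. ]
offset total tool xyz mm [ -1.3   0.6 -71.2] yaw 103.08 spin rad 0.0013
```

The plate stands on the bed with its x offset matching the pad's and jaw's to within about 0.5 mm. Next I'll pinch the tab.

```bash
python3 -m crank '[{"offset":[0,0.0006,-0.025],"spin":0},{"offset":[0,0,-0.03],"spin":0},{"offset":[0,0,-0.0162],"spin":0},{"offset":[0,0,0],"spin":0},{"offset":[0.03,0,0],"spin":0},{"offset":[0.02,0,0],"spin":0},{"offset":[0.0,0,0],"spin":0}]' 0.035
python3 - <<'E'
from rig import bot;from h import *
s=bot.read_state();rep(s);togo(s,.512,.1424,.227,103)
p=bot.capture("side");cv2.imwrite("pics/s5.png",cv2.resize(p["pixels"][280:480,250:400],None,fx=4,fy=3))
E
```

```text
time_s: 11.55
position: [0.5102, 0.1429, 0.2745]
tcp_rot: [[-0.008, -0.974, -0.226], [-0.0, -0.226, 0.974], [-1.0, 0.008, 0.002]]
force: [-0.8, 0.3, 0.9]
opening: 0.401
t 11.55 pos [0.5102 0.1429 0.2745] yaw 103.09 F [-0.81  0.31  0.93] open mm 34.89
offset total tool xyz mm [47.5 -2.  -1. ] yaw 103.09 spin rad 0.0015
```

View pics/s5.png

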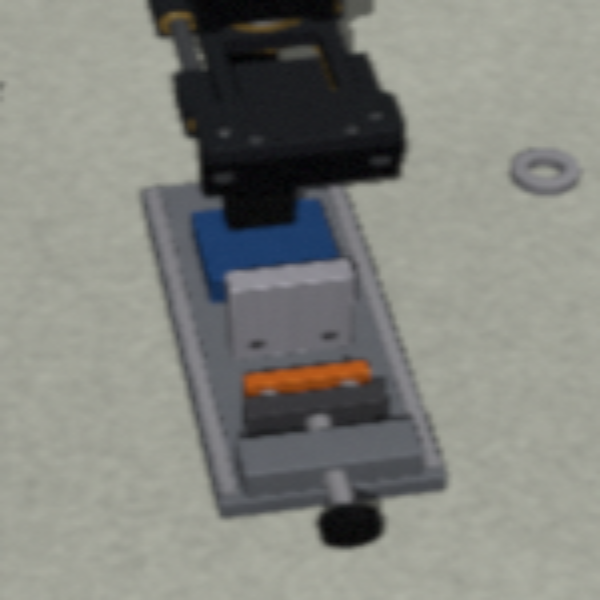

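The plate is still upright and the finger is lined up above the tab. Descending and pinching.

```bash
python3 -m crank '[{"offset":[0.02,0,-0.0005],"spin":0},{"offset":[0.018,0,0],"spin":0},{"offset":[0.009,0,0],"spin":0},{"offset":[0,0,0],"spin":0},{"offset":[0,0,0],"spin":0}]';python3 -m crank '[{"offset":[0,0,0],"spin":0},{"offset":[0,0,0],"spin":0},{"offset":[0,0,0],"spin":0},{"offset":[0,0,0],"spin":0},{"offset":[0,0,0],"spin":0},{"offset":[0,0,0],"spin":0}]' 0
python3 - <<'E'
from rig import bot;from h import *
s=bot.read_state();rep(s)
p=bot.capture("side");cv2.imwrite("pics/s6.png",cv2.resize(p["pixels"][280:480,250:400],None,fx=4,fy=3))
rep(bot.read_state())
E
```

```text
time_s: 12.1
position: [0.5123, 0.1422, 0.2312]
tcp_rot: [[0.001, -0.974, -0.227], [0.0, -0.227, 0.974], [-1.0, -0.001, -0.0]]
force: [-0.0, 0.3, 0.6]
opening: 0.402
time_s: 12.7
position: [0.5122, 0.1418, 0.2311]
tcp_rot: [[0.001, -0.974, -0.226], [-0.0, -0.226, 0.974], [-1.0, -0.001, -0.0]]
force: [-0.5, -0.5, 4.6]
opening: 0.179
t 12.7 pos [0.5122 0.1418 0.2311] yaw 103.07 F [-0.47 -0.47  4.6 ] open mm 15.53
t 12.75 pos [0.5122 0.1418 0.2311] yaw 103.07 F [ 0.02 -0.15  5.59] open mm 15.53
```

View pics/s6.png

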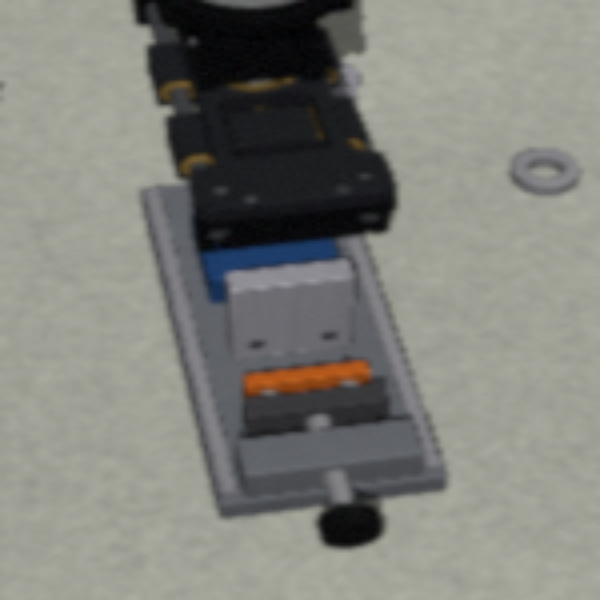

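```bash
cat >> h.py <<'E'
def lon(s):
    th=np.radians(13);n=np.array([-np.sin(th),np.cos(th)])
    print("t",round(s["time_s"],2),"face y mm",round(((s["position"][:2]-[.4997,.197])@n*1000+40),2),"Fy",(s["force"][:2]@n).round(2),"F",s["force"].round(1),"M",s["moment"].round(2),"open",round(s["opening"]*87,2))
E
python3 -m crank '[{"offset":[0,0,0.002],"spin":0},{"offset":[0,0,0.003],"spin":0},{"offset":[0,0,0.004],"spin":0},{"offset":[0,0,0.004],"spin":0},{"offset":[0,0,0.004],"spin":0},{"offset":[0,0,0.002],"spin":0},{"offset":[0,0,0.001],"spin":0}]' >/dev/null
python3 - <<'E'
from rig import bot;from h import *
lon(bot.read_state())
E
python3 -m crank '[{"offset":[0,0,0.001],"spin":0},{"offset":[0,0,0.001],"spin":0},{"offset":[0,0,0.001],"spin":0},{"offset":[0,0,0.001],"spin":0},{"offset":[0,0,0.001],"spin":0},{"offset":[0,0,0.001],"spin":0},{"offset":[0,0,0.001],"spin":0},{"offset":[0,0,0.001],"spin":0}]' >/dev/null
python3 - <<'E'
from rig import bot;from h import *
lon(bot.read_state())
p=bot.capture("side");cv2.imwrite("pics/s7.png",cv2.resize(p["pixels"][280:480,250:400],None,fx=4,fy=3))
E
```

```text
t 13.45 face y mm 2.4 Fy -6.75 F [-0.  -6.9  5.4] M [-1.03 -0.02 -0.04] open 15.73
t 14.25 face y mm 10.17 Fy -7.59 F [ 0.3 -7.7  4.8] M [-1.18 -0.04 -0.05] open 15.94
```

View pics/s7.png

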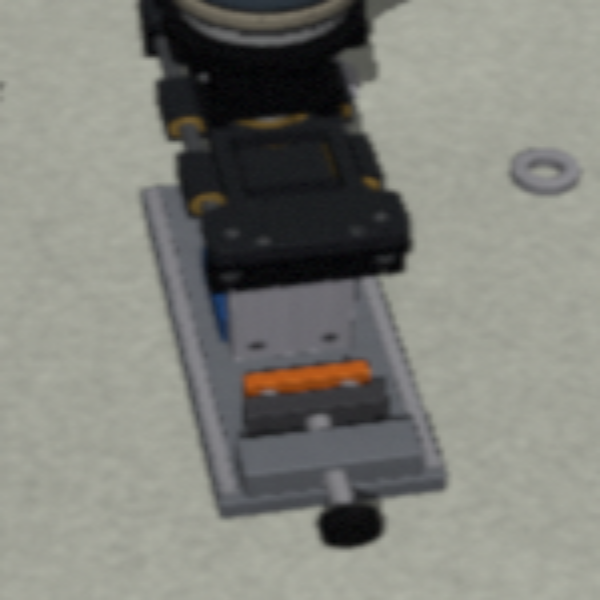

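```bash
python3 -m crank '[{"offset":[0,0,0.001],"spin":0},{"offset":[0,0,0.001],"spin":0},{"offset":[0,0,0.001],"spin":0},{"offset":[0,0,0.0015],"spin":0},{"offset":[0,0,0.0015],"spin":0},{"offset":[0,0,0.0015],"spin":0},{"offset":[0,0,0.0015],"spin":0},{"offset":[0,0,0.001],"spin":0},{"offset":[0,0,0.001],"spin":0},{"offset":[0,0,0.001],"spin":0},{"offset":[0,0,0],"spin":0}]' >/dev/null
python3 - <<'E'
from rig import bot;from h import *
lon(bot.read_state())
p=bot.capture("side");cv2.imwrite("pics/s8.png",cv2.resize(p["pixels"][280:480,250:400],None,fx=4,fy=3))
E
```

```text
t 15.4 face y mm 22.25 Fy -7.52 F [ 0.8 -7.5  5.5] M [-1.05 -0.06 -0.09] open 15.87
```

View pics/s8.png

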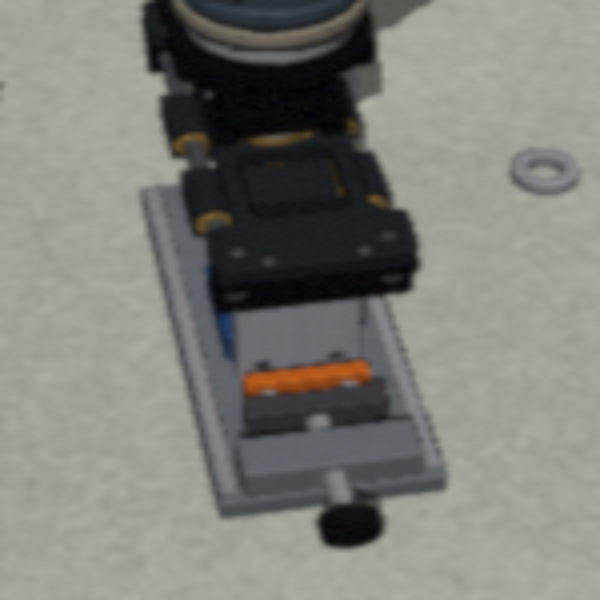

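The plate is still upright and moving with the jaw towards the pad at (307,377). Now smaller steps with a force reading after each.

```bash
r(){ python3 - <<'E'
from rig import bot;from h import *
lon(bot.read_state())
E
}
python3 -m crank '[{"offset":[0,0,0.001],"spin":0},{"offset":[0,0,0.001],"spin":0},{"offset":[0,0,0.001],"spin":0},{"offset":[0,0,0],"spin":0}]' >/dev/null; r
python3 -m crank '[{"offset":[0,0,0.001],"spin":0},{"offset":[0,0,0.001],"spin":0},{"offset":[0,0,0],"spin":0}]' >/dev/null; r
python3 -m crank '[{"offset":[0,0,0.001],"spin":0},{"offset":[0,0,0],"spin":0}]' >/dev/null; r
```

```text
t 15.85 face y mm 25.26 Fy -6.77 F [ 0.5 -6.8  5.7] M [-1.06 -0.04 -0.06] open 15.45
t 16.15 face y mm 27.23 Fy -7.33 F [ 0.8 -7.3  6.1] M [-1.05 -0.07 -0.04] open 15.57
t 16.35 face y mm 28.21 Fy -5.74 F [-0.6 -6.   5.6] M [-0.98 -0.02 -0.1 ] open 15.9
```

```bash
r(){ python3 - <<'E'
from rig import bot;from h import *
lon(bot.read_state())
E
}
python3 -m crank '[{"offset":[0,0,0.0005],"spin":0},{"offset":[0,0,0.0005],"spin":0}]' >/dev/null; r
python3 -m crank '[{"offset":[0,0,0.0005],"spin":0},{"offset":[0,0,0],"spin":0}]' >/dev/null; r
python3 -m crank '[{"offset":[0,0,0.0005],"spin":0},{"offset":[0,0,0],"spin":0}]' >/dev/null; r
```

```text
t 16.55 face y mm 29.11 Fy -7.73 F [ 1.2 -7.7  5.1] M [-1.14 -0.09 -0.07] open 15.79
t 16.75 face y mm 29.68 Fy -6.82 F [ 0.5 -6.9  6.1] M [-1.16 -0.02 -0.12] open 15.45
t 16.95 face y mm 30.2 Fy -6.84 F [-0.2 -7.1  5.8] M [-1.1  -0.02  0.  ] open 15.88
```

```bash
python3 -m crank '[{"offset":[0,0,0.0005],"spin":0},{"offset":[0,0,0],"spin":0}]' >/dev/null
python3 - <<'E'
from rig import bot;from h import *
lon(bot.read_state())
p=bot.capture("side");cv2.imwrite("pics/s9.png",cv2.resize(p["pixels"][380:430,290:370],None,fx=9,fy=9));lon(bot.read_state())
E
```

```text
t 17.15 face y mm 30.67 Fy -7.63 F [ 0.5 -7.7  6. ] M [-1.14 -0.04 -0.06] open 15.57
t 17.2 face y mm 30.68 Fy -7.33 F [ 0.4 -7.4  5.8] M [-1.08 -0.12 -0.06] open 15.59
```

View pics/s9.png

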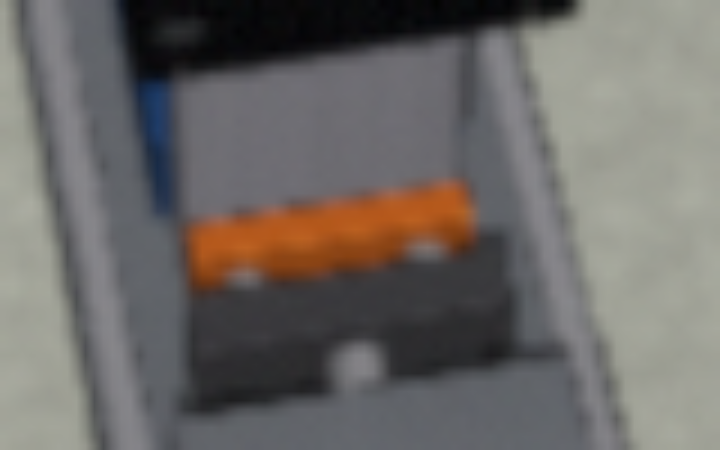

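The plate is centred on the pad and nearly touching. The force still shows jaw friction only, so I'll go on.

```bash
r(){ python3 - <<'E'
from rig import bot;from h import *
lon(bot.read_state())
E
}
python3 -m crank '[{"offset":[0,0,0.0005],"spin":0},{"offset":[0,0,0],"spin":0}]' >/dev/null; r
python3 -m crank '[{"offset":[0,0,0.0005],"spin":0},{"offset":[0,0,0],"spin":0}]' >/dev/null; r
```

```text
t 17.4 face y mm 31.17 Fy -7.51 F [ 1.3 -7.4  6.3] M [-1.06 -0.1  -0.07] open 16.17
t 17.6 face y mm 31.69 Fy -7.06 F [ 0.3 -7.2  5.6] M [-1.1  -0.03 -0.05] open 15.68
```

```bash
r(){ python3 - <<'E'
from rig import bot;from h import *
lon(bot.read_state())
E
}
python3 -m crank '[{"offset":[0,0,0.0005],"spin":0},{"offset":[0,0,0],"spin":0}]' >/dev/null; r
```

```text
t 17.8 face y mm 32.16 Fy -7.42 F [-0.8 -7.8  5.4] M [-1.09 -0.07 -0.03] open 15.41
```

```bash
python3 -m crank '[{"offset":[0,0,0.0005],"spin":0},{"offset":[0,0,0],"spin":0}]' >/dev/null
python3 - <<'E'
from rig import bot;from h import *
lon(bot.read_state())
E
```

```text
t 18.0 face y mm 32.68 Fy -7.99 F [ 0.6 -8.1  5.8] M [-1.07 -0.05 -0.04] open 15.7
```

```bash
python3 -m crank '[{"offset":[0,0,0.0005],"spin":0},{"offset":[0,0,0],"spin":0}]' >/dev/null
python3 - <<'E'
from rig import bot;from h import *
lon(bot.read_state())
E
```

```text
t 18.2 face y mm 33.17 Fy -7.26 F [ 0.8 -7.3  6.2] M [-1.06 -0.05 -0.02] open 15.96
```

```bash
python3 -m crank '[{"offset":[0,0,0.0005],"spin":0},{"offset":[0,0,0],"spin":0}]' >/dev/null
python3 - <<'E'
from rig import bot;from h import *
lon(bot.read_state())
E
```

```text
t 18.4 face y mm 33.62 Fy -7.57 F [ 1.3 -7.5  5.3] M [-1.12 -0.02 -0.05] open 16.02
```

```bash
python3 -m crank '[{"offset":[0,0,0.0005],"spin":0},{"offset":[0,0,0],"spin":0}]' >/dev/null
python3 - <<'E'
from rig import bot;from h import *
lon(bot.read_state())
p=bot.capture("side");cv2.imwrite("pics/s10.png",cv2.resize(p["pixels"][380:430,290:370],None,fx=9,fy=9));lon(bot.read_state())
E
```

```text
t 18.6 face y mm 33.96 Fy -8.55 F [ 0.9 -8.6  5.3] M [-1.28 -0.1  -0.06] open 15.71
t 18.65 face y mm 33.95 Fy -8.38 F [ 1.1 -8.3  5.9] M [-1.28 -0.08 -0.05] open 15.66
```

View pics/s10.png

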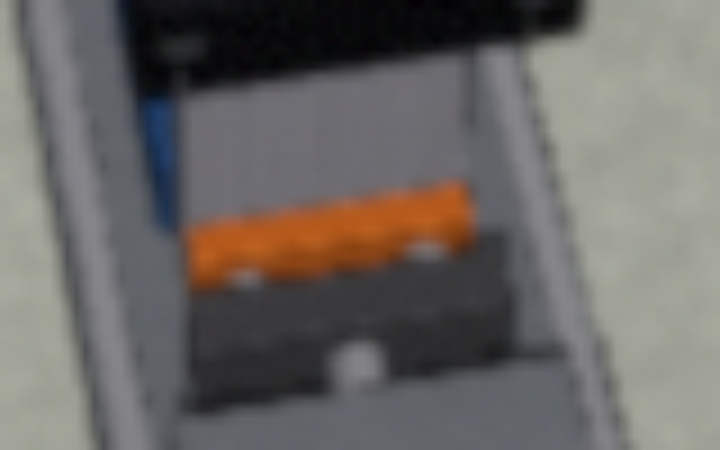

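Contact is starting: Fy went from -7.4 to -8.5 N and the measured step fell short. I want about 1 mm more.

```bash
python3 -m crank '[{"offset":[0,0,0.0005],"spin":0},{"offset":[0,0,0],"spin":0}]' >/dev/null
python3 - <<'E'
from rig import bot;from h import *
lon(bot.read_state())
E
```

```text
t 18.85 face y mm 34.26 Fy -9.95 F [ 2.3 -9.7  5.4] M [-1.46 -0.09 -0.05] open 15.76
```

```bash
python3 -m crank '[{"offset":[0,0,0.0004],"spin":0},{"offset":[0,0,0],"spin":0}]' >/dev/null
python3 - <<'E'
from rig import bot;from h import *
lon(bot.read_state())
E
```

```text
t 19.05 face y mm 34.47 Fy -10.44 F [  0.6 -10.6   6.1] M [-1.57 -0.12 -0.13] open 15.52
```

```bash
python3 -m crank '[{"offset":[0,0,0.0004],"spin":0},{"offset":[0,0,0],"spin":0}]' >/dev/null
python3 - <<'E'
from rig import bot;from h import *
lon(bot.read_state())
E
```

```text
t 19.25 face y mm 34.68 Fy -11.07 F [  0.5 -11.3   5.7] M [-1.68 -0.14 -0.06] open 15.6
```

```bash
python3 -m crank '[{"offset":[0,0,0.0004],"spin":0},{"offset":[0,0,0],"spin":0},{"offset":[0,0,0],"spin":0}]' >/dev/null
python3 - <<'E'
from rig import bot;from h import *
lon(bot.read_state())
p=bot.capture("side");lon(bot.read_state())
E
```

```text
t 19.55 face y mm 34.93 Fy -12.89 F [  1.6 -12.9   6.1] M [-1.88 -0.17 -0.11] open 15.47
t 19.6 face y mm 34.93 Fy -12.92 F [  2.  -12.8   6.5] M [-1.86 -0.21 -0.09] open 15.74
```

About 5.5 N of pad press above the 7.4 N friction, so the pad is giving about 1.1 mm. I'll unload the arm's spring-back by 1 mm (friction holds the jaw), then release.

```bash
python3 -m crank '[{"offset":[0,0,-0.0005],"spin":0},{"offset":[0,0,-0.0005],"spin":0},{"offset":[0,0,0],"spin":0}]' >/dev/null
python3 - <<'E'
from rig import bot;from h import *
lon(bot.read_state())
E
python3 -m crank '[{"offset":[0,0,0],"spin":0},{"offset":[0,0,0],"spin":0},{"offset":[0,0,0],"spin":0},{"offset":[0,0,0],"spin":0},{"offset":[0,0,0],"spin":0}]' 0.035 >/dev/null
python3 - <<'E'
from rig import bot;from h import *
lon(bot.read_state());rep(bot.read_state())
E
```

```text
t 19.9 face y mm 34.61 Fy -8.4 F [ 0.5 -8.5  5. ] M [-1.21 -0.07 -0.05] open 15.49
t 20.4 face y mm 36.5 Fy 0.01 F [-0.4 -0.1  0.4] M [0.05 0.05 0.01] open 34.51
t 20.4 pos [0.4999 0.1935 0.2304] yaw 103.09 F [-0.38 -0.08  0.36] open mm 34.51
```

```bash
python3 -m crank '[{"offset":[-0.01,0,-0.001],"spin":0},{"offset":[-0.025,0,0],"spin":0},{"offset":[-0.035,0,0],"spin":0},{"offset":[-0.04,0,0],"spin":0},{"offset":[-0.03,0,0],"spin":0},{"offset":[0,0,-0.04],"spin":0},{"offset":[0,0,-0.045],"spin":0},{"offset":[0,0,-0.045],"spin":0},{"offset":[0,0,-0.045],"spin":0},{"offset":[0,0,-0.04],"spin":0},{"offset":[0,0,-0.02],"spin":0},{"offset":[0,0,0],"spin":0}]'
python3 - <<'E'
from rig import bot;from h import *
for n in("side","top"):
    p=bot.capture(n);pickle.dump(p,open(n+"11.pkl","wb"))
    cv2.imwrite(f"pics/{n}11.png",p["pixels"])
    a=p["pixels"][330:450,270:390] if n=="side" else p["pixels"][205:285,120:255]
    cv2.imwrite(f"pics/{n}11c.png",cv2.resize(a,None,fx=5,fy=5))
rep(bot.read_state())
E
```

```text
time_s: 21.6
position: [0.5542, -0.0395, 0.3713]
tcp_rot: [[0.002, -0.975, -0.222], [-0.001, -0.222, 0.975], [-1.0, -0.002, -0.002]]
force: [0.3, 0.2, 0.8]
opening: 0.406
t 21.7 pos [ 0.5531 -0.0366  0.3709] yaw 103.01 F [-0.22 -0.28  0.09] open mm 34.77
```

View pics/side11c.png

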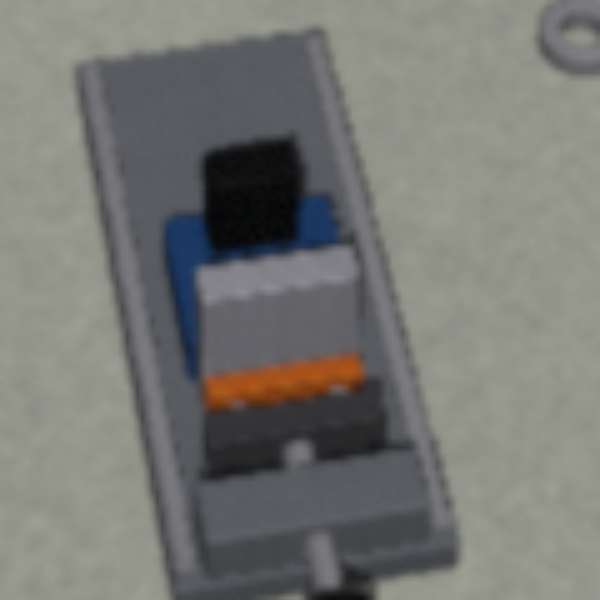

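View pics/top11c.png

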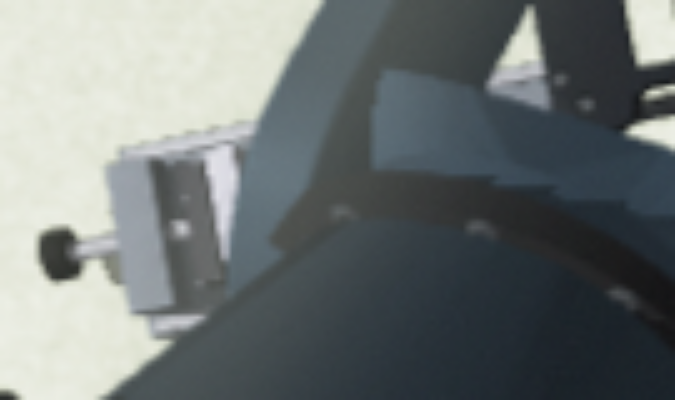

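View pics/side11.png

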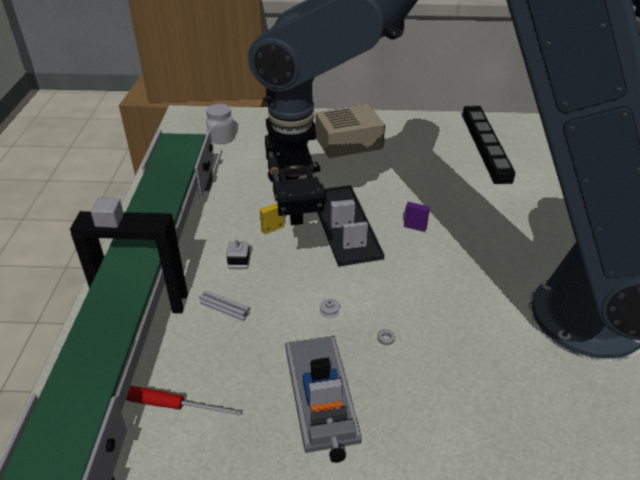

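Run:
```python
from h import *
th=np.radians(13);R=np.array([[np.cos(th),np.sin(th)],[-np.sin(th),np.cos(th)]])
u=np.mgrid[0:480,0:640][1];v=np.mgrid[0:480,0:640][0]
def an(f,vt):
    p=pickle.load(open(f,"rb"));w=cloud(p);H=cv2.cvtColor(p["pixels"],cv2.COLOR_BGR2HSV);z=w[...,2]
    L=np.concatenate([(w[...,:2]-[.4997,.197])@R.T*1000,z[...,None]*1000],-1)
    b=(u>=285)&(u<360)&(v>=335)&(v<450)
    for nm,m in(("org",b&(H[...,0]>3)&(H[...,0]<20)&(H[...,1]>150)),("tab",b&(v<vt)&(z>.05)&(H[...,2]<70))):
        print(f,nm,m.sum(),"x",np.percentile(L[m][:,0],[2,98]).round(1),"y",np.percentile(L[m][:,1],[2,50,98]).round(1),"uv",u[m].mean().round(2),v[m].mean().round(2))
    return L,b,H
an("side0.pkl",400);L,b,H=an("side11.pkl",385)
m=b&(L[...,2]>44)&(L[...,2]<68)&(H[...,2]>75)&(v>380)&(u>310)&(u<341)
Q=L[m];A=np.c_[Q[:,0],Q[:,2],np.ones(len(Q))];k=np.linalg.lstsq(A,Q[:,1],rcond=None)[0]
print("face n",len(Q),"dy/dx deg",np.degrees(np.arctan(k[0])),"dy/dz deg",np.degrees(np.arctan(k[1])),"x",np.percentile(Q[:,0],[2,98]))
m=b&(L[...,2]>69)&(H[...,2]>75)&(v>370);Q=L[m];print("top",len(Q),np.percentile(Q,[3,50,97],axis=0).round(1))
L4,_,H4=an("side4.pkl",370)
m=b&(L4[...,2]>44)&(L4[...,2]<68)&(H4[...,2]>75)&(v>372)&(u>310)&(u<337);Q=L4[m];A=np.c_[Q[:,0],Q[:,2],np.ones(len(Q))];k=np.linalg.lstsq(A,Q[:,1],rcond=None)[0];print("ref face",len(Q),np.degrees(np.arctan(k[:2])))
```

```text
side0.pkl org 224 x [-24.4  22.7] y [45.3 51.8 54.9] uv 325.94 405.55
side0.pkl tab 277 x [-16.6  12.8] y [-62.3 -50.6 -47.3] uv 314.84 343.19
side11.pkl org 196 x [-24.3  22.7] y [47.2 52.7 56. ] uv 326.11 406.09
side11.pkl tab 299 x [-15.3  12.9] y [-13.5  -0.3   3.3] uv 319.95 366.16
face n 270 dy/dx deg 0.13763947646078917 dy/dz deg -0.5132269810176294 x [-23.64066939  22.06577521]
top 300 [[-24.9  33.6  69.7]
 [ -1.3  42.4  75.3]
 [ 22.   47.6  78. ]]
side4.pkl org 223 x [-24.6  22.8] y [45.5 51.9 54.6] uv 325.91 405.54
side4.pkl tab 1078 x [-32.1  37.5] y [ 98.8 105.9 110.7] uv 329.6 344.33
ref face 248 [-0.14709972 -0.2953518 ]
```

Final checks agree. The pad is displaced about 1 mm, the plate is upright to within 0.5°, and it is centred to about 0.5 mm. The other plates and bystanders appear unmoved in the side view.

Run:
```python
from rig import bot
print(bot.hand_in(), bot.read_state()["time_s"])
```

```text
the job is handed in; nothing more can be done
the job is handed in; nothing more can be done
```

The 13 mm plate is standing upright in the slide clamp, released and held snugly against the orange pad, and the job was handed in at about 22 s of the 64 s allowed.

- **Finding the plate:** I pinched only the plate at the far end of the tray, because its top looked about 13–14 mm thick in the camera. The fingers closed to about 12.7–12.9 mm, and the other two tops looked about 9 and 17 mm thick, so I left them alone.
- **Clamping:** I pushed the jaw by its tab in small steps until the force rose from about 7.4 N (sliding only) to 12.9 N. That is about 5.5 N on the pad, so it gives about 1.1 mm. I then eased off the arm and opened the fingers.
- **Last pictures:** The plate is upright to about 0.5° and within about 0.5 mm of the middle of the pad. The pad moved about 1 mm. The other two plates and the loose parts look unmoved in the side view.
- **Limits of the checks:** The arm hid most of the clamp from the top camera at the end, so the final check rests on the side camera and the force readings. As I eased off before release, the fingers moved back about 0.3 mm. If the jaw moved with them, the press is nearer 4 N, still within 2–16 N.

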